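# Close the specimen transport case

### The job

Close up the specimen transport case on the bench: first push the upright inner flap down flat over the vials, and only then push the case's open lid over until it is fully shut. Use the fingertips or the outside of the fingers, gently and without slamming: grip nothing, do not lift or drag the case, and leave the bottle, the tip box and the metal post standing where they are.

Things in the scene. Friction and masses are not known exactly. Their poses are not given: they have to be found in the camera images.
- case: Ivory open-topped transport case standing loose on the bench, 2 to 2.7 kg, 240 (its x) by 190 (its y) by 90 mm high, walls 6 mm; holds vials in black foam, all below the flap. Origin: centre of its underside; z up. It stands turned by up to about 0.45 rad either way from the world axes. The lid's hinge runs along the top of its +y wall, the flap's hinge inside its -y wall; both hinges are parallel to its x axis.
- lid (a joint): Hinge angle of the lid (rad): 0 = fully shut (level on the rim), about 1.57 upright, starts at 1.7 to 2.05, leaning back away from the case; stop at 2.15. A stiff friction hinge (0.3 N m): the lid stays at any angle and must be pushed all the way (about 2 to 4 N near its free edge).
- lid_hinge (a point): Point on the lid's hinge line, at the middle of its length: case frame (0, 95, 91) mm, at the inner (under) face of the lid. Its axes turn with the lid: the lid extends along its -y and its outer face looks along its +z.
- lid_edge (a point): Middle of the lid's free edge on its outer face, 190 mm along the lid from the hinge and 10 mm (the lid's thickness) out. The lid is a plain ivory plate 240 by 190 by 10 mm with a lip 60 mm wide, 8 mm thick, that stands out 14 mm further at the middle of the free edge. The outer face is the far side while the lid is open and the top when shut. Axes as lid_hinge.
- flap (a joint): Hinge angle of the flap (rad): 0 = lying flat over the vials, inside the case (top face 84 mm above the bench, 6 mm below the rim), about 1.57 upright, starts at 1.35 to 1.8, stop at 1.9. A stiff friction hinge (0.06 N m): it stays at any angle and must be pushed all the way (about 1 N). It falls inward, towards the case's +y.
- flap_hinge (a point): Point on the flap's hinge line, at the middle of its length: case frame (0, -80, 79) mm, at the inner (under) face of the flap. Its axes turn with the flap: the flap extends along its +y and its outer face looks along its +z.
- flap_edge (a point): Middle of the flap's free edge on its outer face, 130 mm along the flap from the hinge and 5 mm (the flap's thickness) out. The flap is a plain grey plate 210 by 130 by 5 mm; its outer face looks to the case's -y side while upright and is the top when flat. Axes as flap_hinge.
- bottle: Bystander: lab bottle with blue cap, 68 mm across, 130 mm tall, loose, upright; beyond the case's +x end. Origin: centre of its underside.
- tip_box: Bystander: orange pipette tip box, 83 by 118 by 63 mm tall, loose; beyond the case's +x end. Origin: centre of its underside.
- post: Bystander: dark metal specimen post, foot 52 mm across, stem 24 to 32 mm, 80 mm tall, loose, upright; beside the case, 200 to 240 mm from its centre on its -y side. Origin: centre of its underside.

How it is judged:
On the way, in this order (a step that is already met when the one before it is completed fails the run):
1. the flap lies flat while the lid is still open (value of joint flap below 0.08 rad and value of joint lid above 1.2 rad), for 0.2 s.
2. the lid is shut over the flap (value of joint lid below 0.05 rad and value of joint flap below 0.08 rad), for 0.2 s.
At the end, for the whole second after the job is handed in: Flap flat (joint below 0.08 rad) and lid shut over it (joint below 0.05 rad), at rest; the case level on the bench within 30 mm of where it began; bottle, tip box and post upright within 20 mm of where they began (all of step 2 and velocity of joint lid between -0.05 and 0.05 rad/s and angle between case's own z axis and vertical below 0.03 rad and height (world z) of case below 0.005 m and distance of case from where it was at the start of the episode below 0.03 m and linear speed of case below 0.01 m/s and distance of each of bottle, tip_box, post from where it was at the start of the episode below 0.02 m and angle between each of bottle, tip_box, post's own z axis and vertical below 0.1 rad); the robot touches nothing.
It fails at once if the lid is swung over while the flap still stands (value of joint lid below 1 rad and value of joint flap above 0.2 rad).
It fails at once if the lid or the flap is slammed (faster than 4 rad/s) (velocity of joint any of lid, flap below -4 rad/s).
It fails at once if the case is lifted, tipped, or dragged more than 40 mm (height (world z) of case above 0.015 m or angle between case's own z axis and vertical above 0.12 rad or distance of case from where it was at the start of the episode above 0.04 m).
It fails at once if the case, flap or lid is squeezed or pressed with more than 40 N (contact force between the fingers and case above 40 N).
It fails at once if a bystander is lifted, tipped or pushed away (distance of any of bottle, tip_box, post from where it was at the start of the episode above 0.03 m or angle between any of bottle, tip_box, post's own z axis and vertical above 0.35 rad).
It also fails if it takes over 67 s, if anything falls off the work surface, if the arm or the gripper's body presses on something with over 40 N, if the wrist force passes 120 N, or if a joint passes its speed limit or range.

### The arm

A 6-joint arm with a two-finger parallel gripper is mounted at the origin on the work surface. World frame = base frame: x ahead of the robot, y to its left, z up, the work surface at z = 0. Lengths are in m, angles in rad, forces in N, time in s.
With the tool pointing down it reaches from about 0.35 to 0.775 m from the base axis. Payload 7.3 kg.
Tool frame: the origin (TCP) lies midway between the tips of the shut fingers; the grasp point (between the pads) lies bot.pinch_z behind it (bot.pinch_z is the distance from the TCP to the grasp point, in m); z points along the fingers, y is the line along which they close (so a half turn about z gives the same grasp; the last joint's range is limited). The gripper opens to 92 mm and grips with 3 to 60 N. Pads are 19 mm wide; open, the fingers measure 130 mm over their backs; the gripper's body (75 mm by 190 mm) begins 47 mm behind the grasp point.
Start: joints at [-1.377, 0.342, 1.524, -0, 1.275, -0.146], TCP at [0.175, -0.495, 0.227] pointing down, gripper open.
Joint ranges: [-2.53, 2.53], [-0.77, 2.02], [0.04, 2.7], [-1, 4.14], [0.28, 2.66], [-3.11, 3.11]. Speed limits (rad/s): [2.57, 2.57, 3.14, 3.14, 3.14, 3.14].

### API

Orientations are given as a unit quaternion [x, y, z, w].
In Python, from cell import bot, cams gives the robot as it stands.
- The arm moves only by the shell command python3 -m handwheel 'ROWS' [FORCE]. ROWS is text: rows parted by semicolons, each of 7 numbers parted by spaces: the opening in per cent of the stroke, from 0 (shut) to 100 (fully open), then the shift along the tool's x, y, z normalised to -1 to 1, where 1 is 0.5 m, then the turn, a rotation vector about the tool's x, y, z normalised to -1 to 1, where 1 is 180 degrees. In form: gripper x y z ax ay az; .... A call has 1 to 20 rows; each row shifts and turns the commanded pose from where the row before left it, along the tool's axes as they then stand; what a row does not reach is not made up. A row lasts 1/12 s, in which the tool goes at most 41.7 mm and 7.16 degrees, less where a joint would pass 70% of its speed; a pose out of reach is approached as far as the arm can. A call with a number of a shift or a turn outside -1 to 1 is refused whole. A call with a gripper value outside its range is refused whole. The fingers move at their own pace and stop on an object; FORCE is the grip in N (left out, the last holds). Time passes only in rows, so rows that do not move let the fingers close. It gives the time, the measured TCP pose, the force, the opening and the grip force at its end, in the units of the state.
- bot.get_state(): the state, without advancing time (a new reading comes with each control period).
- cams.read_camera(name): name is "scene" or "top" or "wrist"; returns a dict with "pixels" (384x512x3 uint8, red, green, blue), "range_z" (384x512 float32, m along the optical axis (not along the pixel's ray), 0 where there is no reading), "vfov" (degrees; the focal length in pixels is half the picture's height over the tangent of half this angle, whatever the lens; pixels are square), "cx", "cy" (the principal point, pixels), "distortion" ([k1, k2, p1, p2, k3] as OpenCV has them; the pictures are not rectified), "xyz" and "orientation" of the camera in the world; the wrist camera has in their place "mount" (4x4, takes a point from camera to tool coordinates, whose origin is the TCP and whose axes are the flange's). Camera axes: x right, y down, z forward; pixel columns grow to the right and rows downward; lengths in m; the calibration is good to about 2 mm. A picture is of the moment at which its call begins: read the wrist's pose just before it.
- bot.sign_off(): hands the job in; it is judged then, once.
The state is a dict: "time_s": time; "qpos": joint angles; "joint_velocities": joint speeds; "tau": joint torques, N m; "ee_pos": TCP position; "orientation": TCP orientation; "ft_force": force on the tool from outside, world axes, zero at the start; "ft_torque": the same for the moment, N m; "width": finger opening in m; "grasp_force": force on a finger pad.
Only numpy, scipy, OpenCV 4.12 (cv2) and the standard library are available. Lean on these libraries where they do the work, as an engineer would, in place of code of your own. Each camera call takes 0.05 s, during which the arm holds its last target. There are 200 camera calls.

## Working session

There is one attempt and no reset: what is moved stays moved. The work goes in short steps, Python scripts to look and compute and a shell command to move; the robot and the scene stay as the last step left them, time stands still between calls to the robot, and variables do not carry over. Pictures are saved under pics/ and viewed, at most 10 in all, crops included, and the job is handed in when it is done.

```bash
mkdir -p pics
cat > h.py <<'E'
import numpy as np, cv2
from cell import bot, cams
from scipy.spatial.transform import Rotation as R
def cloud(c):
    h,w=c["range_z"].shape; f=h/2/np.tan(np.radians(c["vfov"])/2)
    K=np.array([[f,0,c["cx"]],[0,f,c["cy"]],[0,0,1.]])
    u,v=np.meshgrid(np.arange(w),np.arange(h))
    p=cv2.undistortPoints(np.stack([u,v],-1).reshape(-1,1,2).astype(np.float64),K,np.array(c["distortion"],float)).reshape(h,w,2)
    z=c["range_z"][...,None]
    return np.concatenate([p*z,z],-1)@R.from_quat(c["orientation"]).as_matrix().T+np.array(c["xyz"])
def save(c,n): cv2.imwrite("pics/"+n,c["pixels"][...,::-1])
E
python3 - <<'E'
from h import *
print(bot.get_state(),bot.pinch_z)
a=[]
for n in("scene","top"):
    c=cams.read_camera(n); print(n,c["xyz"],c["orientation"],c["vfov"]); a.append(c["pixels"]); np.save(n+"_cl.npy",cloud(c)); np.save(n+"_px.npy",c["pixels"])
im=np.vstack(a)[...,::-1]; im=np.hstack(a)[...,::-1]; cv2.imwrite("pics/a.png",cv2.resize(im,(800,300),interpolation=cv2.INTER_AREA))
E
```

```text
{'time_s': 0.0, 'qpos': array([-1.37701418e+00,  3.42673123e-01,  1.52502190e+00,  2.72714877e-05,
        1.27541969e+00, -1.46011135e-01]), 'joint_velocities': array([ 0.00118903, -0.00209312, -0.00034317, -0.00080635,  0.00032043,
        0.00128291]), 'tau': array([ 4.81965380e-04, -4.31234729e+01, -2.44219548e+01,  7.16570509e-02,
        5.58310084e-02, -1.18503563e-04]), 'ee_pos': array([ 0.17492093, -0.49456208,  0.22606901]), 'orientation': array([ 9.85602635e-01,  1.69076510e-01, -5.13738965e-06, -7.61124424e-04]), 'ft_force': array([ 0.35806974, -0.17697458, -0.69327014]), 'ft_torque': array([-0.05280629,  0.021009  ,  0.01374185]), 'grasp_force': 0.0, 'width': 0.09183105165856799} 0.0188
scene [1.13118737 0.13268427 0.81044871] [ 0.56100471  0.76735913 -0.24525711 -0.19047998] 48.12562951401846
top [0.51132041 0.00121712 0.99471671] [-0.69624731  0.7149199  -0.04167936  0.04890863] 43.07102999234377
```

View pics/a.png

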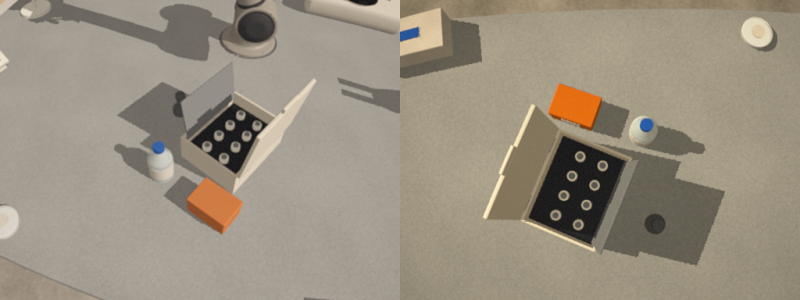

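The scene view (left half) shows the flap at (210,95) and the lid at (285,130). In the top view (right half) the lid is at about (520,165), the flap at (615,205), the post at (655,222), the bottle at (643,128) and the tip box at (576,107). Next I'll work out poses from the cloud.

Run:
```python
from h import *
T=np.load("top_cl.npy");S=np.load("scene_cl.npy");tp=np.load("top_px.npy").astype(int);sp=np.load("scene_px.npy").astype(int)
def at(C,s,x,y,o=0): 
    u,v=int((x-o)*1.28),int(y*1.28); return np.round(C[v,u],3)
for n,x,y in [("lid hinge-ish +",560,137),("lid far1",533,107),("lid far2",487,217),("rim xp",631,157),("rim xn",594,249),("hinge n",524,220),("bottle",646,125),("box",576,107),("post",655,222),("table corner",700,100)]:
    print(n,at(T,0,x,y,400))
P=np.vstack([T.reshape(-1,3),S.reshape(-1,3)]);C=np.vstack([tp.reshape(-1,3),sp.reshape(-1,3)])
# case rim: z~0.09
ok=(P[:,2]>.083)&(P[:,2]<.096)&(P[:,0]>.3)&(P[:,0]<.8)&(abs(P[:,1])<.35)
iv=(C[:,0]>C[:,2]+15)&(C[:,0]-C[:,2]<90)
Q=P[ok&iv]; 
print(len(Q),cv2.minAreaRect(Q[:,:2].astype(np.float32)))
hi=(P[:,2]>.11)&(P[:,2]<.4)&(P[:,0]>.25)&(P[:,0]<.85)&(abs(P[:,1])<.4)
def plane(Q):
    m=np.ones(len(Q),bool)
    for _ in range(8):
        c=np.median(Q[m],0) if _==0 else Q[m].mean(0); n=np.linalg.svd(Q[m]-c,full_matrices=False)[2][2]; d=(Q-c)@n; m=abs(d)<max(.004,2*np.std(d[m]) if _<5 else .004)
    return c.round(4),n.round(4),m.sum(),Q[m].max(0).round(3),Q[m].min(0).round(3)
np.save("hi.npy",np.hstack([P[hi],C[hi]]))
print(len(P[hi]))
rim=(abs(T[...,2]-.09)<.007)&(T[...,0]>.3)&(T[...,0]<.8)&(abs(T[...,1])<.35)
h=(T[...,2]>.1)&(T[...,2]<.4)&(T[...,0]>.25)&(T[...,0]<.85)&(abs(T[...,1])<.4)
X=S; h2=(X[...,2]>.1)&(X[...,2]<.4)&(X[...,0]>.25)&(X[...,0]<.85)&(abs(X[...,1])<.4)
r2=(abs(S[...,2]-.09)<.007)&(S[...,0]>.3)&(S[...,0]<.8)&(abs(S[...,1])<.35)
def ov(px,a,b):
    o=px.astype(np.uint8)[...,::-1].copy(); o[a]=(0,0,255); o[b]=o[b]//2+np.array([0,120,0],np.uint8); return o
# plan plot: hi green/blue by camera, rim red
im=np.zeros((600,800,3),np.uint8)
def dot(M,col):
    u=(400-M[:,1]*1000).astype(int); v=(600-(M[:,0]-.25)*1000).astype(int); k=(u>=0)&(u<800)&(v>=0)&(v<600); im[v[k],u[k]]=col
dot(T[h],(0,255,0));dot(S[h2],(255,100,0));dot(T[rim],(0,0,255));dot(S[r2],(0,0,160))
for i in range(0,800,100): cv2.putText(im,str(400-i),(i,10),0,.35,(255,255,255))
for i in range(0,600,100): cv2.putText(im,str(850-i),(0,i+10),0,.35,(255,255,255))
cv2.imwrite("pics/plan.png",im)
```

```text
lid hinge-ish + [0.67  0.108 0.069]
lid far1 [0.696 0.136 0.278]
lid far2 [0.484 0.226 0.277]
rim xp [ 0.625 -0.071 -0.001]
rim xn [0.398 0.029 0.089]
hinge n [0.469 0.195 0.09 ]
bottle [ 0.682 -0.099  0.129]
box [0.748 0.066 0.062]
post [ 0.456 -0.118  0.078]
table corner [ 0.774 -0.268 -0.004]
2351 ((0.5870780944824219, 0.037442177534103394), (0.22939953207969666, 0.36061376333236694), 63.64497756958008)
13832
```

View pics/plan.png

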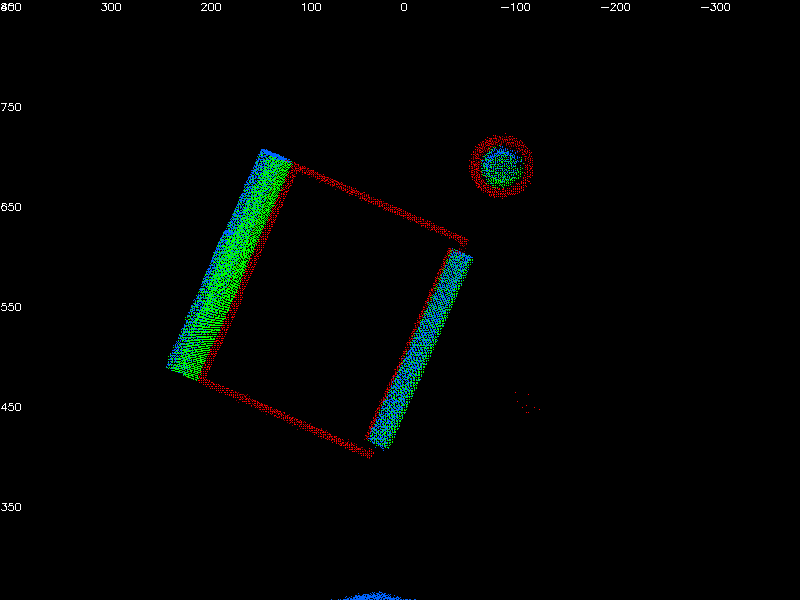

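Plan view in world mm: the lid is on the upper left (+y case side), and the flap on the right leans outward. The case rim is in red and the bottle is at (690,-98). Next: a numeric fit.

Run:
```python
from h import *
T=np.load("top_cl.npy");S=np.load("scene_cl.npy")
P=np.vstack([T.reshape(-1,3),S.reshape(-1,3)])
P=P[(P[:,0]>.3)&(P[:,0]<.8)&(P[:,1]<.3)&(P[:,1]>-.2)]
from scipy.optimize import minimize
def loc(p,Q):
    c,s=np.cos(p[2]),np.sin(p[2]); d=Q[:,:2]-p[:2]; return np.c_[d@[c,s],d@[-s,c],Q[:,2]]
p=np.array([.545,.07,-.41])
# rim end walls + -y wall (centreline x=±117, y=-92)
for k in range(6):
    L=loc(p,P); w=.012
    r=abs(L[:,2]-.09)<.005
    e=r&(abs(abs(L[:,0])-.117)<w)&(abs(L[:,1])<.075); f=r&(abs(L[:,1]+.092)<.009)&(abs(L[:,0])<.1)
    def cost(q):
        a=loc(q,P[e]); b=loc(q,P[f]); hu=lambda x:np.sqrt(1+(x/.002)**2).sum()
        return hu(abs(a[:,0])-.117)+hu(b[:,1]+.092)
    p=minimize(cost,p,method="Nelder-Mead",options=dict(xatol=1e-5,fatol=1e-3)).x
L=loc(p,P); print("case",p.round(4),e.sum(),f.sum())
np.save("case.npy",p)
m=(L[:,2]>.11)&(L[:,1]>.09)&(L[:,1]<.22)&(abs(L[:,0])<.125); A=L[m]
k=np.polyfit(A[:,2]-.091,A[:,1],1); print("lid ang",np.pi/2+np.arctan(k[0]),k[1],A.max(0),A.min(0))
for s,nm in ((T,"top"),(S,"scene")):
    q=loc(p,s.reshape(-1,3)); g=q[(q[:,2]>.11)&(q[:,1]>-.13)&(q[:,1]<-.05)&(abs(q[:,0])<.11)]
    k=np.polyfit(g[:,2]-.079,g[:,1],1); print(nm,"flap ang",np.pi/2-np.arctan(k[0]),k[1],g.max(0),g.min(0))
g=P[(L[:,1]<-.17)&(P[:,2]>.04)&(P[:,0]<.55)]; print("post",g.mean(0),loc(p,g).mean(0))
c,s=np.cos(p[2]),np.sin(p[2])
for n,y,x in(("flap pre",-.16,0),("flap end",.025,0),("lid pre",.19,0),("lid end",-.06,0)): print(n,p[:2]+np.array([c,s])*x+np.array([-s,c])*y)
st=bot.get_state(); print("TCP in case",loc(p,st["ee_pos"][None]))
```

```text
case [ 0.5434  0.0757 -0.4194] 987 329
lid ang 1.7145492348663636 0.0875416623888916 [0.12055331 0.12288997 0.29597267] [-0.12060974  0.09000149  0.11004631]
top flap ang 1.5412203870876886 -0.10877768423570171 [ 0.10577322 -0.08111374  0.99471671] [-0.10503507 -0.11746402  0.11002814]
scene flap ang 1.7467424319027711 -0.09018174237800325 [ 0.10558453 -0.09369194  0.2088386 ] [-0.10761074 -0.11780747  0.11002228]
post [ 0.44993512 -0.12618357  0.07666841] [-0.00311978 -0.22246993  0.07666841]
flap pre [ 0.47822314 -0.07039816]
flap end [0.55355771 0.09856841]
lid pre [0.620748   0.24926833]
lid end [0.51894453 0.02093512]
TCP in case [[-0.10425269 -0.67096261  0.22614222]]
```

```bash
python3 -m handwheel '0 0 0 0 0 0 -0.0323;0 0 0 0 0 0 -0.0323;0 0 0 0 0 0 -0.0323;0 0 0 0 0 0 -0.0323;0 0 0 0 0 0 -0.0323;0 0 0 0 0 0 -0.0323;0 0 0 0 0 0 -0.0323;0 0 0 0 0 0 -0.0323;0 0 0 0 0 0 0'
cat >> h.py <<'E'
def tc():
    p=np.load("case.npy"); c,s=np.cos(p[2]),np.sin(p[2]); st=bot.get_state(); e=st["ee_pos"]; d=e[:2]-p[:2]
    print("t",st["time_s"],"case mm",np.round(1000*np.array([d@[c,s],d@[-s,c],e[2]]),1),"toolx ang err",np.round(R.from_quat(st["orientation"]).as_matrix()[:,0]@[c,s,0],3),"F",np.round(st["ft_force"],1),"w",round(st["width"],3))
E
python3 -c "from h import *;tc()"
```

```text
time_s: 0.85
ee_pos: [0.1749, -0.4948, 0.2263]
orientation: [0.838, 0.546, 0.0, -0.0]
ft_force: [0.6, 0.5, -0.3]
width: 0.0367
grasp_force: 0.0
t 0.85 case mm [-104.2 -671.1  226.3] toolx ang err -0.004 F [ 0.6  0.5 -0.3] w 0.037
```

```bash
python3 -m handwheel '0 0.064 0.013 0.0058 0 0 0;0 0.064 0.013 0.0058 0 0 0;0 0.064 0.013 0.0058 0 0 0;0 0.064 0.013 0.0058 0 0 0;0 0.064 0.013 0.0058 0 0 0;0 0.064 0.013 0.0058 0 0 0;0 0.064 0.013 0.0058 0 0 0;0 0.064 0.013 0.0058 0 0 0;0 0.064 0.013 0.0058 0 0 0;0 0.064 0.013 0.0058 0 0 0;0 0.064 0.013 0.0058 0 0 0;0 0.064 0.013 0.0058 0 0 0;0 0.064 0.013 0.0058 0 0 0;0 0.064 0.013 0.0058 0 0 0;0 0.064 0.013 0.0058 0 0 0;0 0.064 0.013 0.0058 0 0 0;0 0 0 0 0 0 0;0 0 0 0 0 0 0' >/dev/null
python3 -c "
from h import *;tc()
c=cams.read_camera('scene');save(c,'b.png')"
```

```text
t 2.35 case mm [  -0.5 -157.9  179.8] toolx ang err -0.001 F [-0.5  0.2 -0.5] w 0.001
```

View pics/b.png

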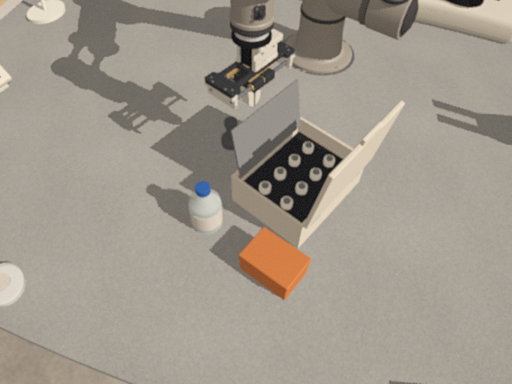

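The scene view shows the fingers at (250,97), clear behind the flap's outer face at (268,125). The bottle is at (205,210) and the tip box at (275,262). I'll now push the flap over along an arc.

```bash
python3 -m handwheel '0 0.021 0 0 0 0 0;0 0.021 0 0 0 0 0;0 0.021 0 0 0 0 0;0 0.021 0 0 0 0 0;0 0.021 0 0 0 0 0;0 0.021 0 0 0 0 0;0 0.019 0 0 0 0 0;0 0.019 0 0 0 0 0;0 0.019 0 0 0 0 0;0 0.019 0 0 0 0 0;0 0.0146 0 0.0086 0 0 0;0 0.0146 0 0.0086 0 0 0;0 0.0146 0 0.0086 0 0 0;0 0.0146 0 0.0086 0 0 0;0 0.0146 0 0.0086 0 0 0;0 0.0101 0 0.0132 0 0 0;0 0.0101 0 0.0132 0 0 0;0 0.0101 0 0.0132 0 0 0;0 0.0101 0 0.0132 0 0 0;0 0.0101 0 0.0132 0 0 0'; python3 -c "from h import *;tc()"
```

```text
time_s: 4.07
ee_pos: [0.5447, 0.0793, 0.125]
orientation: [0.839, 0.544, -0.0, -0.0]
ft_force: [0.9, -0.8, 0.3]
width: 0.0004
grasp_force: 0.2
t 4.0667 case mm [ -0.3   3.8 125. ] toolx ang err -0.0 F [ 0.9 -0.8  0.3] w 0.0
```

```bash
python3 -m handwheel '0 0.0025 0 0.0078 0 0 0;0 0.0025 0 0.0078 0 0 0;0 0.0025 0 0.0078 0 0 0;0 0.0025 0 0.0078 0 0 0;0 0.0025 0 0.0078 0 0 0;0 0.0025 0 0.0078 0 0 0;0 0.0025 0 0.0078 0 0 0;0 0.0025 0 0.0078 0 0 0;0 0.0025 0 0.0078 0 0 0;0 0.0025 0 0.0078 0 0 0;0 0 0 0 0 0 0;0 0 0 0 0 0 0' >/dev/null; python3 -c "
from h import *;tc()
c=cams.read_camera('scene');save(c,'c.png')"
```

```text
t 5.0667 case mm [-0.3 16.  86.5] toolx ang err -0.0 F [-0.  -0.  -0.6] w 0.0
```

View pics/c.png

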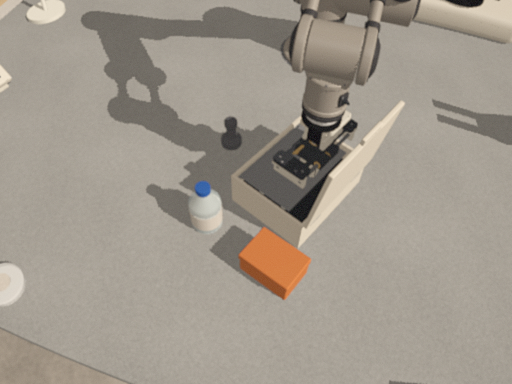

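The flap lies nearly flat at (285,175) under the gripper, and the lid is still open at (360,165). I'll press gently down to contact.

```bash
python3 -m handwheel '0 0 0 0.002 0 0 0;0 0 0 0.002 0 0 0;0 0 0 0.002 0 0 0;0 0 0 0 0 0 0;0 0 0 0 0 0 0;0 0 0 0 0 0 0' >/dev/null; python3 -c "from h import *;tc()"
```

```text
t 5.6167 case mm [ 0.  16.1 84.2] toolx ang err -0.0 F [-0.4 -0.8  5.2] w 0.0
```

```bash
python3 -m handwheel '0 0 0 -0.02 0 0 0;0 -0.02 0 -0.06 0 0 0;0 -0.02 0 -0.06 0 0 0;0 0 0 -0.06 0 0 0;0 0 0 -0.06 0 0 0;0 0 0 -0.06 0 0 0;0 0 0 -0.06 0 0 0;0 0 0 -0.06 0 0 0;0 0 0 -0.06 0 0 0;0 0 0 0 0 0 0' >/dev/null; python3 -c "
from h import *;tc();print(bot.get_state()['qpos'].round(2))
c=cams.read_camera('top'); p=np.load('case.npy');q=cloud(c).reshape(-1,3);d=q[:,:2]-p[:2];cc,s=np.cos(p[2]),np.sin(p[2]);L=np.c_[d@[cc,s],d@[-s,cc],q[:,2]]
g=L[(abs(L[:,0])<.125)&(L[:,1]>.085)&(L[:,1]<.2)&(L[:,2]>.1)&(L[:,2]<.31)];k=np.polyfit(g[:,2]-.091,g[:,1],1);print('lid',np.pi/2+np.arctan(k[0]),g.max(0),g.min(0))
f=L[(abs(L[:,0])<.1)&(L[:,1]>-.07)&(L[:,1]<.045)&(L[:,2]<.13)];print('flap z',np.percentile(f[:,2],[5,50,95]))"
```

```text
t 6.45 case mm [  1.3  -3.3 340.8] toolx ang err -0.0 F [0.  0.3 0.6] w 0.0
[-0.01  0.32  1.25 -0.    1.56  0.41]
lid 1.7337034687682817 [0.11958505 0.1208704  0.28189173] [-0.12044432  0.09417668  0.15719399]
flap z [0.08167443 0.0841701  0.08662932]
```

```bash
python3 -m handwheel '0 0.055 0 0 0 0 0;0 0.055 0 0 0 0 0;0 0.055 0 0 0 0 0;0 0.055 0 0 0 0 0;0 0.055 0 0 0 0 0;0 0.055 0 0 0 0 0;0 0.055 0 0 0 0 0;0 0 0 0 0 0 0' >/dev/null; python3 -c "from h import *;tc();print(bot.get_state()['qpos'].round(2))"
```

```text
t 7.1667 case mm [ -1.7 192.4 330.6] toolx ang err -0.004 F [ 1.   0.3 -0.5] w 0.001
[0.27 0.6  0.84 0.   1.71 0.69]
```

```bash
python3 -m handwheel '0 0 0 0.034 0 0 0;0 0 0 0.034 0 0 0;0 0 0 0.034 0 0 0;0 0 0 0.034 0 0 0;0 0 0 0.034 0 0 0;0 0 0 0 0 0 0' >/dev/null; python3 -c "
from h import *;tc()
c=cams.read_camera('scene');save(c,'d.png')"
```

```text
t 7.6667 case mm [ -1.7 186.7 243.8] toolx ang err 0.0 F [-0.3 -0.7 -0.8] w 0.0
```

View pics/d.png

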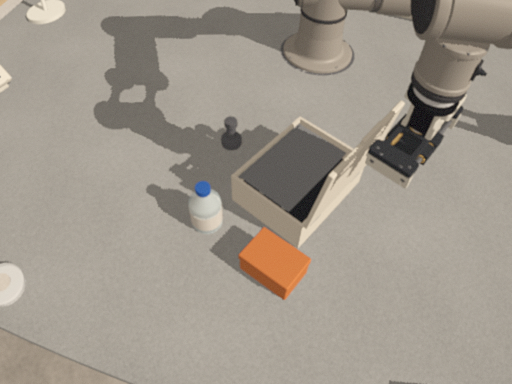

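The fingers at (425,115) are behind the lid's free edge, the flap is flat at (295,165), and the bystanders are unmoved. I'll push the lid over.

```bash
python3 -m handwheel '0 -0.029 0 -0.0024 0 0 0;0 -0.029 0 -0.0024 0 0 0;0 -0.029 0 -0.0024 0 0 0;0 -0.029 0 -0.0024 0 0 0;0 -0.029 0 -0.0024 0 0 0;0 -0.0236 0 0.0024 0 0 0;0 -0.0236 0 0.0024 0 0 0;0 -0.0236 0 0.0024 0 0 0;0 -0.0236 0 0.0024 0 0 0;0 -0.0236 0 0.0024 0 0 0' ; python3 -c "from h import *;tc()"
```

```text
time_s: 8.55
ee_pos: [0.5665, 0.1274, 0.2498]
orientation: [0.839, 0.545, 0.001, 0.0]
ft_force: [1.6, 1.3, -0.2]
width: 0.0007
grasp_force: 0.8
t 8.55 case mm [1.000e-01 5.660e+01 2.498e+02] toolx ang err -0.0 F [ 1.6  1.3 -0.2] w 0.001
```

```bash
python3 -m handwheel '0 -0.022 0 0.0145 0 0 0;0 -0.022 0 0.0145 0 0 0;0 -0.022 0 0.0145 0 0 0;0 -0.022 0 0.0145 0 0 0;0 -0.022 0 0.0145 0 0 0;0 -0.0156 0 0.0204 0 0 0;0 -0.0156 0 0.0204 0 0 0;0 -0.0156 0 0.0204 0 0 0;0 -0.0156 0 0.0204 0 0 0;0 -0.0156 0 0.0204 0 0 0' ; python3 -c "
from h import *;tc()
c=cams.read_camera('scene');save(c,'e.png')"
```

```text
time_s: 9.38
ee_pos: [0.528, 0.0412, 0.1616]
orientation: [0.839, 0.544, 0.0, 0.0]
ft_force: [0.7, 0.9, 1.0]
width: 0.0007
grasp_force: 0.5
t 9.3833 case mm [ -0.  -37.8 161.6] toolx ang err -0.0 F [0.7 0.9 1. ] w 0.001
```

View pics/e.png

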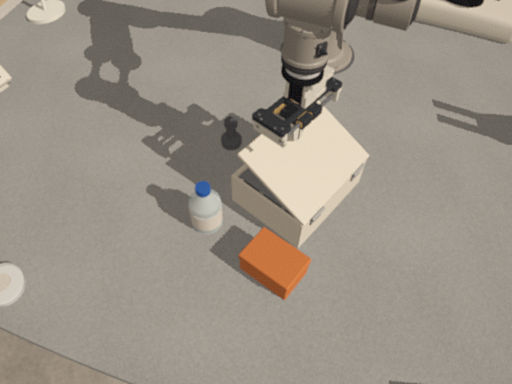

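The lid at (305,160) is about 0.4 rad open with the fingers on its outer face at (293,128). The bystanders are unmoved. I'll finish the arc.

```bash
python3 -m handwheel '0 -0.006 0 0.0146 0 0 0;0 -0.006 0 0.0146 0 0 0;0 -0.006 0 0.0146 0 0 0;0 -0.006 0 0.0146 0 0 0;0 -0.002 0 0.0117 0 0 0;0 -0.002 0 0.0117 0 0 0;0 -0.002 0 0.0117 0 0 0;0 -0.002 0 0.0117 0 0 0;0 -0.002 0 0.0117 0 0 0;0 0 0 0.002 0 0 0;0 0 0 0 0 0 0;0 0 0 0 0 0 0' ; python3 -c "from h import *;tc()"
```

```text
time_s: 10.43
ee_pos: [0.5213, 0.0265, 0.102]
orientation: [0.839, 0.545, -0.0, -0.0]
ft_force: [0.4, 0.6, 0.9]
width: 0.0005
grasp_force: 0.0
t 10.4333 case mm [ -0.2 -54.  102. ] toolx ang err -0.0 F [0.4 0.6 0.9] w 0.0
```

```bash
python3 -m handwheel '0 0 0 0.002 0 0 0;0 0 0 0.002 0 0 0;0 0 0 0.002 0 0 0;0 0 0 0 0 0 0;0 0 0 0 0 0 0;0 0 0 0 0 0 0;0 0 0 0 0 0 0' ; python3 -c "from h import *;tc()"
```

```text
time_s: 11.02
ee_pos: [0.5216, 0.0265, 0.1011]
orientation: [0.839, 0.545, 0.001, 0.001]
ft_force: [-4.6, 0.3, 15.2]
width: 0.0003
grasp_force: 7.7
t 11.0167 case mm [ 1.000e-01 -5.380e+01  1.011e+02] toolx ang err -0.0 F [-4.6  0.3 15.2] w 0.0
```

15 N against the rim means the lid is shut. I'll retract straight up and check.

```bash
python3 -m handwheel '0 0 0 -0.01 0 0 0;0 0 0 -0.05 0 0 0;0 0 0 -0.06 0 0 0;0 0 0 -0.06 0 0 0;0 -0.06 0 -0.06 0 0 0;0 -0.06 0 0 0 0 0;0 -0.06 0 0 0 0 0;0 -0.06 0 0 0 0 0;0 -0.06 0 0 0 0 0;0 0 0 0 0 0 0;0 0 0 0 0 0 0;0 0 0 0 0 0 0' >/dev/null
python3 - <<'E'
from h import *
tc(); c=cams.read_camera('top');save(c,'f.png'); p=np.load('case.npy')
q=cloud(c).reshape(-1,3);d=q[:,:2]-p[:2];cc,s=np.cos(p[2]),np.sin(p[2]);L=np.c_[d@[cc,s],d@[-s,cc],q[:,2]]
g=L[(abs(L[:,0])<.14)&(abs(L[:,1])<.12)&(L[:,2]>.085)&(L[:,2]<.13)]
k=np.linalg.lstsq(np.c_[g[:,:2],np.ones(len(g))],g[:,2],rcond=None)[0];print('slope x,y, z',k.round(4),cv2.minAreaRect((g[:,:2]*1000).astype(np.float32)))
E
```

```text
t 12.0167 case mm [-1.000e-01 -2.032e+02  2.187e+02] toolx ang err 0.0 F [ 0.1  0.7 -0.4] w 0.0
slope x,y, z [-0.0004 -0.0016  0.1011] ((-0.14890289306640625, -12.102668762207031), (213.40707397460938, 241.62356567382812), 89.9869155883789)
```

View pics/f.png

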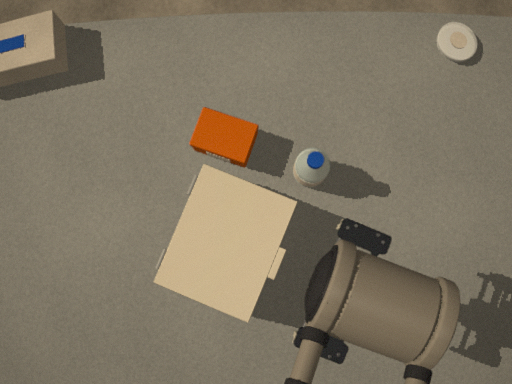

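The lid is shut and level (slope 0.002) at (228,242). The bottle at (312,167) and tip box at (225,136) stand where they were.

```bash
python3 -c "from h import *;print(bot.sign_off())"
```

```text
the job is handed in; nothing more can be done
None
```

The flap was pushed flat first, then the lid was shut over it (measured level within 0.002 rad). The case, bottle and tip box had not visibly moved and the post was never approached below its top, though the arm hid it in the last picture. The job is handed in and no verdict was returned.

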